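# Seat the clips in the display feet and check their slots with a gauge

### The arm

A 6-joint arm with a two-finger parallel gripper is mounted at the origin on a cart in front of the work surface, level with it; the furniture and walls round the work are solid. World frame = base frame: x ahead of the robot, y to its left, z up, the work surface at z = 0. Lengths are in m, angles in degrees, forces in N, time in s.
With the tool pointing down it reaches from about 0.3 to 0.75 m from the base axis. Payload 8.5 kg.
Tool frame: the origin (TCP) lies between the finger pads; the fingertips stand env.finger_overhang ahead of it and the grasp point (between the pads) lies 2 mm behind it (env.finger_overhang is the distance from the TCP to the fingertips, in m); z points along the fingers, y is the line along which they close (so a half turn about z gives the same grasp; the last joint's range is limited). The gripper opens to 85 mm and grips with 20 to 120 N. Pads are 22 mm wide; open, the fingers measure 114 mm over their backs; the gripper's body (76 mm by 85 mm) begins 54 mm behind the grasp point. The pads swing forward as they close: fully open they stand 13 mm farther back than shut.
Start: joints at [-79.2, 21.807, 74.336, -0, 83.858, -12.336], TCP at [0.216, -0.506, 0.248] pointing down, gripper open.
Joint ranges: [-178.18, 178.18], [-50.72, 133.34], [12.68, 142.11], [-81.47, 261.47], [9.98, 163.14], [-165.26, 165.26]. Speed limits (degrees/s): [136.94, 136.94, 180, 180, 180, 180].

### API

Orientations are given as a 3x3 rotation matrix whose columns are the frame's x, y, z axes.
In Python, from rig import env gives the robot as it stands. The module is installed in compiled form; this text tells all that it offers.
- The arm moves only by the tool jog_arm, never from a script. Its arguments are lists of equal length, an entry for each row: "hand": the finger opening in m, from 0 to 0.0854; "travel": the shift along the world's x, y, z in m, a list of three; "yaw": the turn about the world's z in rad. A call has exactly 5 rows; each row shifts and turns the commanded pose from where the row before left it; what a row does not reach is not made up. A row lasts 1/8 s, in which the tool goes at most 62.5 mm and 10.7 degrees, less where a joint would pass 70% of its speed; a pose out of reach is approached as far as the arm can. A call is refused whole if a number of a shift passes 0.0625 or a number of a turn 0.188, either way. A call with a gripper value outside its range is refused whole. The fingers move at their own pace and stop on an object; "grip_force" is the grip in N (left out, the last holds). Time passes only in rows, so rows that do not move let the fingers close, or fill a call up. It gives the time, the measured TCP pose, the force, the opening and the grip force at its end, in the units of the state.
- env.observe(): the state, without advancing time (a new reading comes with each control period).
- env.get_image(name): name is "scene" or "top" or "wrist"; returns the picture (384x512x3 uint8, red, green, blue); there is no depth.
- env.calibration(name): a dict with "fx", "fy", "cx", "cy" (pixels), "k1" (the pictures are not rectified: a ray, as slopes to the right and down, at radius r is drawn at 1 + k1 r^2 times it, then the intrinsics apply), "position" and "rotation" of the camera in the world; the wrist camera has in their place "hand_eye" (4x4, takes a point from camera to tool coordinates, whose origin is the TCP and whose axes are the flange's). Camera axes: x right, y down, z forward; pixel columns grow to the right and rows downward; lengths in m; the calibration is good to about 2 mm. A picture is of the moment at which its call begins: read the wrist's pose just before it. calibration takes no time and is no camera call.
- env.close_job(): hands the job in; it is judged then, once.
The state is a dict: "time_s": time; "q": joint angles; "qvel": joint speeds; "joint_efforts": joint torques, N m; "position": TCP position; "tool_rot": TCP orientation; "ft_force": force on the tool from outside, world axes, zero at the start; "wrist_torque": the same for the moment, N m; "grip_width": finger opening in m; "gripper_force": force on a finger pad.
Only numpy, scipy, OpenCV 4.12 (cv2) and the standard library are available. Lean on these libraries where they do the work, as an engineer would, in place of code of your own. Each camera call takes 0.05 s, during which the arm holds its last target. There are 200 camera calls.

### The job

First press the metal clip in every wooden display foot on the table down until it is fully home; when all are seated, take the slot gauge from its rest and, working from the leftmost foot to the rightmost, lower its blade into the middle of each foot's slot until its shoulder rests on the clip, let it sit there a moment, and draw it out again. Finally stand the gauge back in its rest, blade fully down, leaving every foot standing upright on the table and the tin and the bottle undisturbed.

Things in the scene. Friction and masses are not known exactly. Their poses are not given: they have to be found in the camera images.
- foot_1_slot (a point): Display foot in the leftmost place (largest y); None if absent. Loose wooden block 60 (x) x 40 x 36 mm high, 0.35 kg, a slot open at both ends along its 60 mm. In it a metal channel clip 54 mm long: two flat flanges, 36 mm over both, with a gap 7 mm wide, 31 mm deep. Point fixed to the wood: mid slot, level with the flange tops when home, 39 mm over the table. x along slot, z up.
- clip_1 (a joint): Clip of foot_1: height in m by which the clip still stands proud of its seat (0 = fully home, flanges flat on the wood; up to 0.008). It slides straight down in the foot with about 4 N of friction and stays where it is left. None if the foot is absent.
- foot_2_slot (a point): Display foot in the second place from the left; None if absent. Loose wooden block 60 (x) x 40 x 36 mm high, 0.35 kg, a slot open at both ends along its 60 mm. In it a metal channel clip 54 mm long: two flat flanges, 36 mm over both, with a gap 7 mm wide, 31 mm deep. Point fixed to the wood: mid slot, level with the flange tops when home, 39 mm over the table. x along slot, z up.
- clip_2 (a joint): Clip of foot_2: height in m by which the clip still stands proud of its seat (0 = fully home, flanges flat on the wood; up to 0.008). It slides straight down in the foot with about 4 N of friction and stays where it is left. None if the foot is absent.
- foot_3_slot (a point): Display foot in the third place from the left; None if absent. Loose wooden block 60 (x) x 40 x 36 mm high, 0.35 kg, a slot open at both ends along its 60 mm. In it a metal channel clip 54 mm long: two flat flanges, 36 mm over both, with a gap 7 mm wide, 31 mm deep. Point fixed to the wood: mid slot, level with the flange tops when home, 39 mm over the table. x along slot, z up.
- clip_3 (a joint): Clip of foot_3: height in m by which the clip still stands proud of its seat (0 = fully home, flanges flat on the wood; up to 0.008). It slides straight down in the foot with about 4 N of friction and stays where it is left. None if the foot is absent.
- foot_4_slot (a point): Display foot in the rightmost place; None if absent. Loose wooden block 60 (x) x 40 x 36 mm high, 0.35 kg, a slot open at both ends along its 60 mm. In it a metal channel clip 54 mm long: two flat flanges, 36 mm over both, with a gap 7 mm wide, 31 mm deep. Point fixed to the wood: mid slot, level with the flange tops when home, 39 mm over the table. x along slot, z up.
- clip_4 (a joint): Clip of foot_4: height in m by which the clip still stands proud of its seat (0 = fully home, flanges flat on the wood; up to 0.008). It slides straight down in the foot with about 4 N of friction and stays where it is left. None if the foot is absent.
- gauge_grip (a point): Slot gauge, loose, 0.09 kg: black handle 34 (x) x 16 (y) x 46 mm tall, its top 6 mm widened to 44 (x) x 16 mm; below it a flat steel blade 26 wide (x), 4 thick (y), 22 mm long. Point: handle's centre, 26 mm above the shoulder (its flat underside, where the blade begins), 20 mm below its top. Grip across y. z up. Starts standing in its rest.
- gauge_shoulder (a point): The same gauge: centre of the shoulder, the handle's underside from which the blade hangs; same axes.
- rest_slot (a point): Gauge rest: light wooden block 60 (x) x 50 (y) x 30 mm high, fixed to the table left or right of the work, with a slot in its top 31 mm long (x), 7.5 mm wide (y), 25 mm deep. Point: middle of the slot mouth, at the top. x along the slot, z up. Gauge starts here, shoulder on the block. Mind the soldering iron standing on the left of the table, 170 mm high.
- nail_tin: Bystander: round open tin of nails, 61 mm across, 22 mm high, standing on the table on the side opposite the gauge rest. Origin at the centre of its underside.
- flux_bottle: Bystander: white bottle with a green cap, 48 mm across, 112 mm high, standing behind the feet. Origin at the centre of its underside.
Not all that is in view belongs to the job. What is shaped like the part that bears foot_2_slot but blue, purple or yellow is not meant.

How it is judged (in metres and radians):
On the way, in this order (a step that is already met when the one before it is completed fails the run):
1. every clip present is pressed home (within 1 mm) (value of joint each of clip_1, clip_2, clip_3, clip_4 below 0.001 m), for 0.1 s.
2. the gauge is in foot 1, near the middle of its slot, its shoulder down on the clip (x of gauge_shoulder in the frame of foot_1_slot between -0.014 and 0.014 m and y of gauge_shoulder in the frame of foot_1_slot between -0.003 and 0.003 m and z of gauge_shoulder in the frame of foot_1_slot between -0.003 and 0.0025 m), for 0.3 s.
3. the gauge is in foot 2, near the middle of its slot, its shoulder down on the clip (x of gauge_shoulder in the frame of foot_2_slot between -0.014 and 0.014 m and y of gauge_shoulder in the frame of foot_2_slot between -0.003 and 0.003 m and z of gauge_shoulder in the frame of foot_2_slot between -0.003 and 0.0025 m), for 0.3 s.
4. the gauge is in foot 3, near the middle of its slot, its shoulder down on the clip (x of gauge_shoulder in the frame of foot_3_slot between -0.014 and 0.014 m and y of gauge_shoulder in the frame of foot_3_slot between -0.003 and 0.003 m and z of gauge_shoulder in the frame of foot_3_slot between -0.003 and 0.0025 m), for 0.3 s.
5. the gauge is in foot 4, near the middle of its slot, its shoulder down on the clip (x of gauge_shoulder in the frame of foot_4_slot between -0.014 and 0.014 m and y of gauge_shoulder in the frame of foot_4_slot between -0.003 and 0.003 m and z of gauge_shoulder in the frame of foot_4_slot between -0.003 and 0.0025 m), for 0.3 s.
At the end, for the whole second after the job is handed in: Every foot stands upright (within 0.08 rad) on the table with its clip home (within 1.5 mm); the gauge stands upright (0.1 rad) in its rest, blade fully down: its shoulder within 6 mm sideways and 3 mm in height of the slot's mouth (value of joint each of clip_1, clip_2, clip_3, clip_4 below 0.0015 m and angle between each of foot_1_slot, foot_2_slot, foot_3_slot, foot_4_slot's own z axis and vertical below 0.08 rad and height (world z) of each of foot_1_slot, foot_2_slot, foot_3_slot, foot_4_slot below 0.042 m and horizontal distance between gauge_shoulder and rest_slot below 0.006 m and z of gauge_shoulder in the frame of rest_slot between -0.003 and 0.003 m and angle between gauge_grip's own z axis and vertical below 0.1 rad); the robot touches nothing.
It fails at once if the tin of nails is moved more than 30 mm (distance of nail_tin from where it was at the start of the episode above 0.03 m).
It fails at once if the bottle is tipped or moved more than 30 mm (angle between flux_bottle's own z axis and vertical above 0.4 rad or distance of flux_bottle from where it was at the start of the episode above 0.03 m).
Of foot_1, foot_2, foot_3, foot_4 only 3 to 4 are there at a start; the rules pass over those that are not, and their reading is None.
At some moment in a run one of foot_1, foot_2, foot_3, foot_4 may be knocked a few centimetres aside while the robot is not near it.
Once in a run the grip may slacken for a moment while it holds something.
It also fails if it takes over 210 s, if anything falls off the work surface, if the arm or the gripper's body presses on something with over 40 N, if the wrist force passes 120 N, or if a joint passes its speed limit or range.

## Working session

There is one attempt and no reset: what is moved stays moved. The work goes in short steps, Python scripts to look and compute and a tool call to move; the robot and the scene stay as the last step left them, time stands still between calls to the robot, and variables do not carry over. Pictures are saved under pics/ and viewed, at most 14 in all, crops included, and the job is handed in when it is done.

Besides the shell and the picture viewer there is one more tool, called as name(argument=value, ...), one argument or row to a line, values as JSON. jog_arm: Moves the arm, as the interface text tells. Its arguments: {"type":"object","properties":{"hand":{"type":"array"},"travel":{"type":"array"},"yaw":{"type":"array"},"grip_force":{"type":"number"}},"required":["hand","travel","yaw"]}

```bash
mkdir -p pics; ls; cat > h.py <<'E'
from rig import env
import numpy as np, cv2
def ray(name,px,cal=None,pose=None):
    c=env.calibration(name)
    d=np.array([(px[0]-c['cx'])/c['fx'],(px[1]-c['cy'])/c['fy']])
    u=d.copy()
    for _ in range(20): u=d/(1+c['k1']*(u@u))
    v=np.array([u[0],u[1],1.])
    if name=='wrist':
        H=np.array(c['hand_eye']); p,R=pose
        T=np.eye(4);T[:3,:3]=R;T[:3,3]=p; M=T@H
        return M[:3,3],M[:3,:3]@v
    return np.array(c['position']),np.array(c['rotation'])@v
def at(name,px,z,pose=None):
    o,v=ray(name,px,pose=pose); return o+v*(z-o[2])/v[2]
def snap(name,fn,crop=None,scale=1):
    s=env.observe(); im=env.get_image(name)[:,:,::-1].copy()
    cv2.imwrite('pics/raw_'+fn,im)
    if crop: x0,y0,x1,y1=crop; im=im[y0:y1,x0:x1]
    if scale!=1: im=cv2.resize(im,None,fx=scale,fy=scale,interpolation=cv2.INTER_CUBIC)
    cv2.imwrite('pics/'+fn,im)
    return np.array(s['position']),np.array(s['tool_rot'])
E
python3 - <<'E'
from h import *
snap('top','top0.png',scale=1.5); snap('scene','sc0.png',scale=1.5)
for n in('top','scene','wrist'): print(n,env.calibration(n))
print(env.observe(),env.finger_overhang)
E
```

```text
pics
top {'fx': 357.5283776226033, 'fy': 357.5283776226033, 'cx': 258.8073753773419, 'cy': 192.46679946596595, 'k1': -0.013874248523891968, 'position': array([ 0.46873455, -0.01289941,  1.02936515]), 'rotation': array([[ 2.62935617e-02, -9.95294132e-01,  9.32643520e-02],
       [-9.99654261e-01, -2.61868223e-02,  2.36832609e-03],
       [ 8.51159535e-05, -9.32943786e-02, -9.95638565e-01]])}
scene {'fx': 460.1507749750921, 'fy': 460.1507749750921, 'cx': 260.31954682298345, 'cy': 189.96160609536824, 'k1': 0.0325556702799602, 'position': array([0.12652761, 0.89691105, 1.03044855]), 'rotation': array([[-0.89972045, -0.29759093,  0.31928475],
       [-0.43639482,  0.62661374, -0.64568939],
       [-0.0079169 , -0.72027415, -0.69364434]])}
wrist {'fx': 278.6012940415056, 'fy': 278.6012940415056, 'cx': 255.1253728525518, 'cy': 189.9409974073338, 'k1': 0.02403436954008947, 'hand_eye': array([[ 6.72758642e-04, -9.64599711e-01, -2.63717547e-01,
         6.76713477e-02],
       [ 9.99999596e-01,  8.06088394e-04, -3.97373110e-04,
        -8.53074424e-04],
       [ 5.95885641e-04, -2.63717173e-01
[... 248 characters left out ...]
01, -1.23354679e+01]), 'qvel': array([-0.00031895, -0.0861328 , -0.06393427,  0.01370034, -0.06912096,
       -0.04771691]), 'joint_efforts': array([ 4.78976697e-03, -4.49219084e+01, -2.31654060e+01, -1.11571542e-04,
        3.69929447e-03,  9.98342742e-07]), 'position': array([ 0.21605015, -0.50554017,  0.24777049]), 'tool_rot': array([[ 9.19584745e-01,  3.92891640e-01, -2.35521476e-04],
       [ 3.92891604e-01, -9.19583886e-01,  1.28974565e-03],
       [ 2.90148529e-04, -1.27856483e-03, -9.99999141e-01]]), 'ft_force': array([-0.25041013,  0.11001288, -0.62477796]), 'wrist_torque': array([ 0.00073388,  0.00474924, -0.02241867]), 'gripper_force': 0.0, 'grip_width': 0.08523645743896863} 0.017
```

View pics/top0.png

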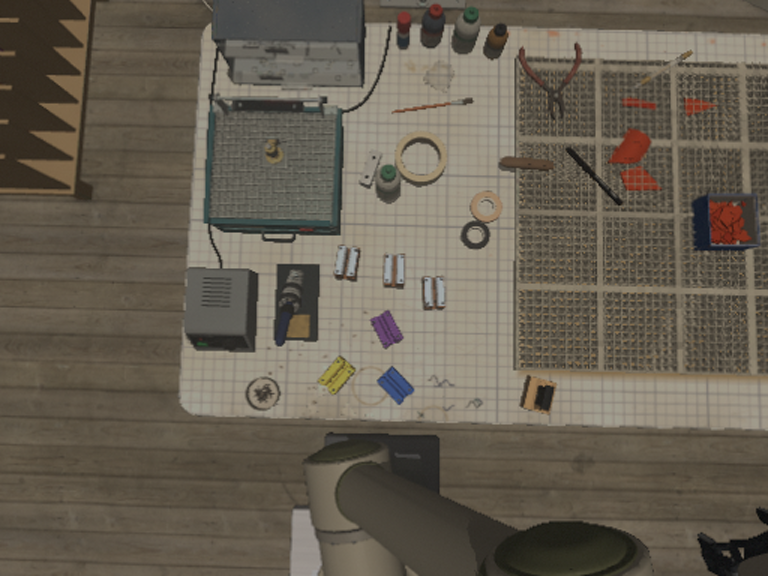

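View pics/sc0.png

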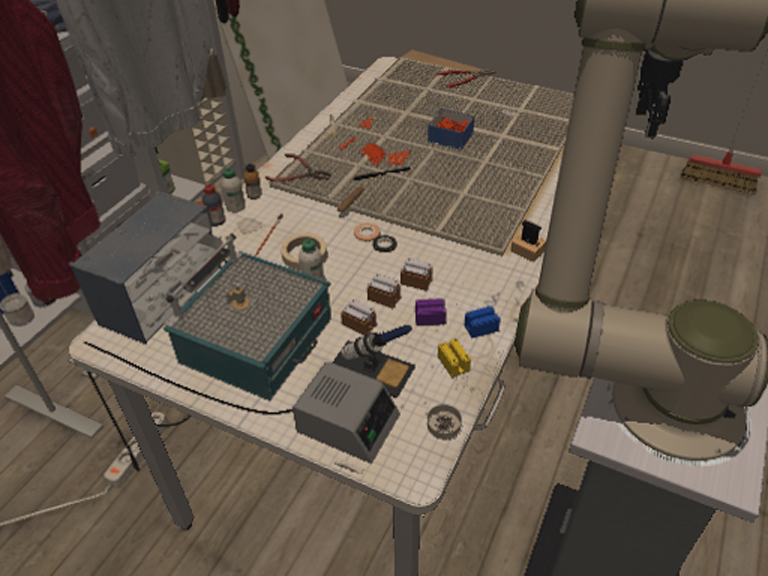

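```bash
python3 - <<'E'
from h import *
f=lambda n,p,z:print(n,at('top',(p[0]/1.5,p[1]/1.5),z).round(3))
for n,p,z in [('f1',(347,262),.042),('f2',(394.5,270.5),.042),('f3',(434,292),.042),('rest',(538,397),.04),('tin',(263,393),.011),('bottle',(388,172),.112),('ironL',(282,340),.1),('ironR',(291,272),.15),('padRt',(318,265),0),('padRb',(318,340),0),('purple',(387,329),.036)]: f(n,p,z)
im=cv2.imread('pics/raw_top0.png')
a=cv2.resize(im[155:235,210:310],None,fx=5,fy=5,interpolation=cv2.INTER_CUBIC)
b=cv2.resize(im[235:285,335:385],(400,400),interpolation=cv2.INTER_CUBIC)
o=np.zeros((400,900,3),np.uint8);o[:,:500]=a;o[:,500:]=b
cv2.imwrite('pics/c1.png',cv2.resize(o,(800,356)))
E
```

```text
f1 [0.609 0.067 0.042]
f2 [ 0.595 -0.021  0.042]
f3 [ 0.557 -0.095  0.042]
rest [ 0.371 -0.289  0.04 ]
tin [0.362 0.219 0.011]
bottle [ 0.76  -0.005  0.112]
ironL [0.462 0.17  0.1  ]
ironR [0.575 0.151 0.15 ]
padRt [0.608 0.127 0.   ]
padRb [0.463 0.121 0.   ]
purple [ 0.487 -0.01   0.036]
```

View pics/c1.png

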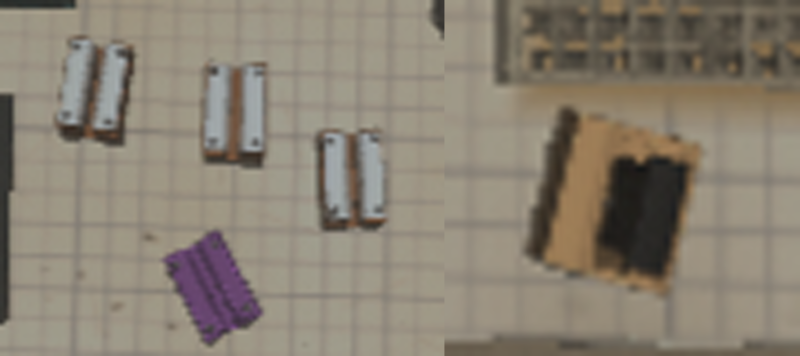

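jog_arm(
  hand=[0, 0, 0, 0, 0],
  travel=[
    [0.0375, 0.0495, -0.005],
    [0.0375, 0.0495, -0.005],
    [0.0375, 0.0495, -0.005],
    [0.0375, 0.0495, -0.005],
    [0.0375, 0.0495, -0.005],
  ],
  yaw=[-0.0404, -0.0404, -0.0404, -0.0404, -0.0404],
  grip_force=40,
)

```text
time_s: 0.72
position: [0.4044, -0.2565, 0.2231]
tool_rot: [[0.98, 0.199, -0.0], [0.199, -0.98, 0.0], [-0.0, -0.0, -1.0]]
ft_force: [1.3, -1.0, 0.1]
grip_width: -0.0
gripper_force: 0.0
```

jog_arm(
  hand=[0, 0, 0, 0, 0],
  travel=[
    [0.0375, 0.0495, -0.005],
    [0.0375, 0.0495, -0.005],
    [0.0375, 0.0495, -0.005],
    [0.0375, 0.0495, -0.005],
    [0.0375, 0.0495, -0.005],
  ],
  yaw=[-0.0404, -0.0404, -0.0404, -0.0404, -0.0404],
)

```text
time_s: 1.35
position: [0.592, -0.0088, 0.1979]
tool_rot: [[1.0, -0.001, -0.0], [-0.001, -1.0, -0.0], [-0.0, 0.0, -1.0]]
ft_force: [0.2, -1.1, -0.8]
grip_width: 0.0003
gripper_force: 0.0
```

jog_arm(
  hand=[0, 0, 0, 0, 0],
  travel=[
    [0, 0, 0],
    [0, 0, 0],
    [0, 0, 0],
    [0, 0, 0],
    [0, 0, 0],
  ],
  yaw=[0, 0, 0, 0, 0],
)

```text
time_s: 1.98
position: [0.5909, -0.0114, 0.1985]
tool_rot: [[1.0, -0.001, 0.0], [-0.001, -1.0, -0.0], [0.0, 0.0, -1.0]]
ft_force: [-0.5, 0.6, 0.3]
grip_width: -0.0005
gripper_force: 0.0
```

```bash
python3 - <<'E'
from h import *
snap('wrist','w1.png',scale=1.5)
s=env.observe();print(s['position'],s['tool_rot'][:,0],s['ft_force'],s['grip_width'],s['time_s'])
E
```

```text
[ 0.59095806 -0.01121313  0.19849668] [ 9.99999592e-01 -8.84791963e-04  1.80276629e-04] [-0.13601565  0.11149742 -0.50377179] 3.7622222200028756e-05 2.025
```

View pics/w1.png

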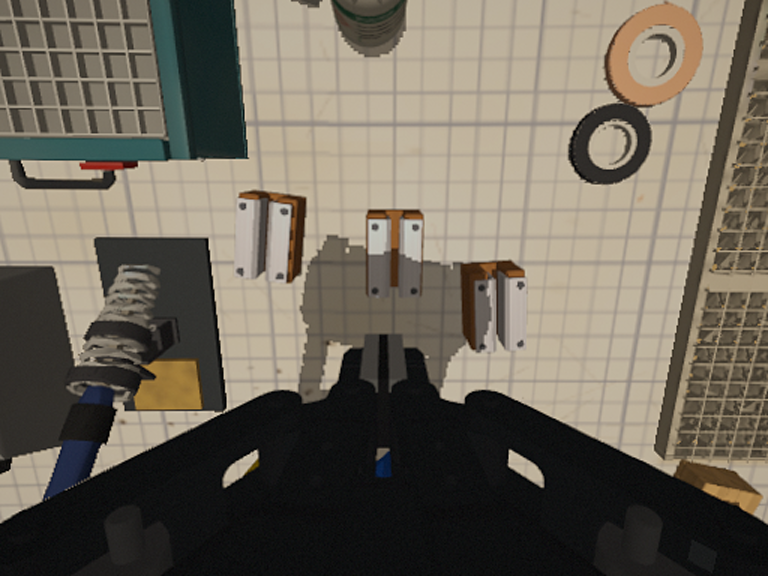

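```bash
python3 - <<'E'
from h import *
s=env.observe();P=(np.array(s['position']),np.array(s['tool_rot']))
for n,p in [('f1',(265,238)),('f2',(395,258)),('f3',(500,314))]: print(n,at('wrist',(p[0]/1.5,p[1]/1.5),.043,P).round(4))
im=cv2.imread('pics/raw_w1.png')
cv2.imwrite('pics/c2.png',cv2.resize(im[115:245,145:365],(792,468),interpolation=cv2.INTER_CUBIC))
E
```

```text
f1 [0.6143 0.0694 0.043 ]
f2 [ 0.6006 -0.0184  0.043 ]
f3 [ 0.5601 -0.093   0.043 ]
```

View pics/c2.png

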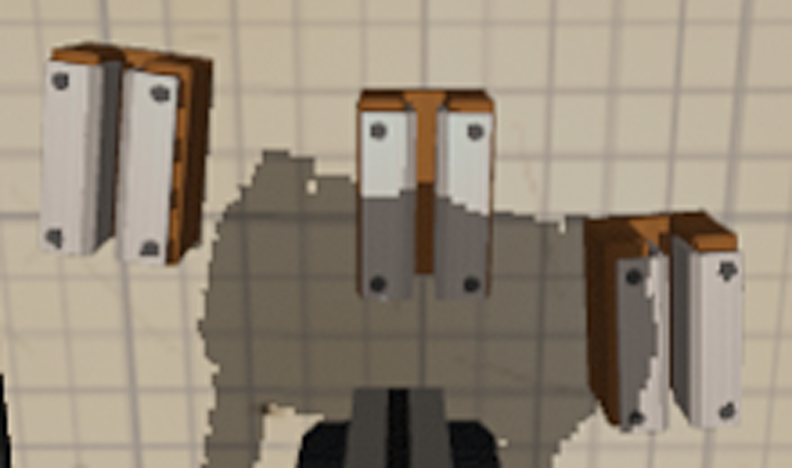

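```bash
cat >> h.py <<'E'
def clip(name,pts,z,pose,off=(0,0),sc=1):
    "pts: far-left, far-right, near-left, near-right screws -> centre, yaw, spans"
    a=[at(name,(off[0]+p[0]/sc,off[1]+p[1]/sc),z,pose) for p in pts]
    d=(a[0]+a[1]-a[2]-a[3])/2; e=(a[0]-a[1]+a[2]-a[3])/2
    print(np.mean(a,0).round(4),'yaw',round(float(np.arctan2(d[1],d[0])),3),round(float(np.arctan2(-e[0],e[1])),3),'L,W',np.hypot(*d[:2]).round(4),np.hypot(*e[:2]).round(4))
E
python3 - <<'E'
from h import *
s=env.observe();P=(np.array(s['position']),np.array(s['tool_rot']))
for p in [[(61,80),(160,93),(54,237),(150,247)],[(378,131),(475,131),(378,284),(471,284)],[(634,277),(727,270),(634,417),(727,411)]]: clip('wrist',p,.043,P,(145,115),3.6)
E
```

```text
[0.6118 0.0717 0.043 ] yaw -0.131 -0.118 L,W 0.0444 0.0273
[ 0.5994 -0.0182  0.043 ] yaw -0.005 -0.0 L,W 0.0445 0.0271
[ 0.5584 -0.0938  0.043 ] yaw 0.073 0.075 L,W 0.044 0.0273
```

jog_arm(
  hand=[0.016, 0.016, 0.016, 0.016, 0.016],
  travel=[
    [0.007, 0.028, -0.02],
    [0.007, 0.028, -0.02],
    [0.007, 0.027, -0.02],
    [0, 0, -0.03],
    [0, 0, -0.03],
  ],
  yaw=[-0.042, -0.042, -0.041, 0, 0],
)

```text
time_s: 2.65
position: [0.6121, 0.0725, 0.0775]
tool_rot: [[0.992, -0.124, 0.0], [-0.124, -0.992, -0.0], [0.0, 0.0, -1.0]]
ft_force: [0.4, -0.2, -0.8]
grip_width: 0.0163
gripper_force: 0.0
```

jog_arm(
  hand=[0.016, 0.016, 0.016, 0.016, 0.016],
  travel=[
    [0, 0, -0.004],
    [0, 0, -0.004],
    [0, 0, -0.004],
    [0, 0, -0.003],
    [0, 0, 0],
  ],
  yaw=[0, 0, 0, 0, 0],
)

```text
time_s: 3.28
position: [0.6121, 0.0722, 0.0635]
tool_rot: [[0.992, -0.125, 0.0], [-0.125, -0.992, -0.0], [0.0, -0.0, -1.0]]
ft_force: [0.9, -0.6, -1.2]
grip_width: 0.0158
gripper_force: 0.0
```

jog_arm(
  hand=[0.016, 0.016, 0.016, 0.016, 0.016],
  travel=[
    [0, 0, -0.002],
    [0, 0, -0.002],
    [0, 0, -0.002],
    [0, 0, -0.001],
    [0, 0, 0],
  ],
  yaw=[0, 0, 0, 0, 0],
)

```text
time_s: 3.9
position: [0.6123, 0.0722, 0.0563]
tool_rot: [[0.992, -0.125, 0.001], [-0.125, -0.992, -0.0], [0.001, -0.0, -1.0]]
ft_force: [1.6, 0.1, 2.5]
grip_width: 0.0158
gripper_force: 1.3
```

jog_arm(
  hand=[0.016, 0.016, 0.016, 0.016, 0.016],
  travel=[
    [0, 0, -0.001],
    [0, 0, -0.001],
    [0, 0, -0.001],
    [0, 0, 0],
    [0, 0, 0],
  ],
  yaw=[0, 0, 0, 0, 0],
)

```text
time_s: 4.53
position: [0.6124, 0.0722, 0.0561]
tool_rot: [[0.992, -0.125, 0.002], [-0.125, -0.992, -0.0], [0.002, 0.0, -1.0]]
ft_force: [-6.8, -0.8, 24.6]
grip_width: 0.0157
gripper_force: 12.1
```

jog_arm(
  hand=[0.016, 0.016, 0.016, 0.016, 0.016],
  travel=[
    [0, 0, 0.01],
    [0, 0, 0.025],
    [-0.006, -0.045, 0],
    [-0.0065, -0.045, 0],
    [0, 0, -0.015],
  ],
  yaw=[0, 0, 0.062, 0.061, 0],
)

```text
time_s: 5.15
position: [0.5997, -0.0204, 0.0735]
tool_rot: [[1.0, -0.006, 0.001], [-0.006, -1.0, -0.001], [0.001, 0.001, -1.0]]
ft_force: [-0.7, 0.3, 0.3]
grip_width: 0.0157
gripper_force: 0.0
```

jog_arm(
  hand=[0.016, 0.016, 0.016, 0.016, 0.016],
  travel=[
    [0, 0, -0.004],
    [0, 0, -0.004],
    [0, 0, -0.003],
    [0, 0, -0.002],
    [0, 0, -0.002],
  ],
  yaw=[0, 0, 0, 0, 0],
)

```text
time_s: 5.78
position: [0.5998, -0.0172, 0.0586]
tool_rot: [[1.0, -0.002, 0.001], [-0.002, -1.0, 0.0], [0.001, -0.0, -1.0]]
ft_force: [-0.1, 3.0, 4.4]
grip_width: 0.0159
gripper_force: 2.0
```

jog_arm(
  hand=[0.016, 0.016, 0.016, 0.016, 0.016],
  travel=[
    [0, 0, -0.002],
    [0, 0, -0.002],
    [0, 0, -0.001],
    [0, 0, 0],
    [0, 0, 0],
  ],
  yaw=[0, 0, 0, 0, 0],
)

```text
time_s: 6.4
position: [0.5999, -0.0176, 0.0561]
tool_rot: [[1.0, -0.002, 0.002], [-0.002, -1.0, -0.0], [0.002, 0.0, -1.0]]
ft_force: [-7.4, 5.0, 25.1]
grip_width: 0.0162
gripper_force: 12.8
```

jog_arm(
  hand=[0.016, 0.016, 0.016, 0.016, 0.016],
  travel=[
    [0, 0, 0.01],
    [0, 0, 0.025],
    [-0.021, -0.038, 0],
    [-0.0205, -0.038, 0],
    [0, 0, -0.013],
  ],
  yaw=[0, 0, 0.037, 0.037, 0],
)

```text
time_s: 7.02
position: [0.5576, -0.0963, 0.0756]
tool_rot: [[0.998, 0.069, 0.001], [0.069, -0.998, -0.001], [0.001, 0.001, -1.0]]
ft_force: [-0.1, -0.5, 1.0]
grip_width: 0.0163
gripper_force: 0.0
```

jog_arm(
  hand=[0.016, 0.016, 0.016, 0.016, 0.016],
  travel=[
    [0, 0, 0],
    [0, 0, -0.004],
    [0, 0, -0.004],
    [0, 0, -0.004],
    [0, 0, -0.003],
  ],
  yaw=[0, 0, 0, 0, 0],
)

```text
time_s: 7.65
position: [0.5583, -0.0934, 0.0604]
tool_rot: [[0.997, 0.072, 0.0], [0.072, -0.997, 0.0], [0.0, -0.0, -1.0]]
ft_force: [-1.1, 2.2, 3.9]
grip_width: 0.0162
gripper_force: 2.1
```

jog_arm(
  hand=[0.016, 0.016, 0.016, 0.016, 0.016],
  travel=[
    [0, 0, -0.003],
    [0, 0, -0.003],
    [0, 0, -0.001],
    [0, 0, 0],
    [0, 0, 0],
  ],
  yaw=[0, 0, 0, 0, 0],
)

```text
time_s: 8.28
position: [0.5583, -0.0935, 0.056]
tool_rot: [[0.997, 0.072, 0.002], [0.072, -0.997, -0.001], [0.002, 0.001, -1.0]]
ft_force: [-7.4, 5.4, 28.3]
grip_width: 0.0164
gripper_force: 14.2
```

jog_arm(
  hand=[0.016, 0.016, 0.016, 0.016, 0.016],
  travel=[
    [0, 0, 0.03],
    [0, 0, 0.0565],
    [-0.054, -0.047, 0.06],
    [-0.054, -0.047, 0],
    [-0.054, -0.047, 0],
  ],
  yaw=[0, 0, -0.07, -0.07, -0.07],
)

```text
time_s: 8.9
position: [0.4262, -0.2084, 0.1802]
tool_rot: [[0.99, -0.139, 0.001], [-0.139, -0.99, -0.001], [0.001, 0.001, -1.0]]
ft_force: [0.5, -1.2, -0.4]
grip_width: 0.0159
gripper_force: 0.0
```

jog_arm(
  hand=[0.016, 0.016, 0.016, 0.016, 0.016],
  travel=[
    [-0.056, -0.05, 0],
    [0, 0, 0],
    [0, 0, 0],
    [0, 0, 0],
    [0, 0, 0],
  ],
  yaw=[-0.064, 0, 0, 0, 0],
)

```text
time_s: 9.52
position: [0.3817, -0.2481, 0.1799]
tool_rot: [[0.98, -0.199, -0.0], [-0.199, -0.98, 0.0], [-0.0, -0.0, -1.0]]
ft_force: [1.5, -0.5, -0.6]
grip_width: 0.0163
gripper_force: 0.0
```

```bash
python3 - <<'E'
from h import *
P=snap('wrist','w2.png',crop=(150,60,400,250),scale=3)
print(P[0],P[1][:,0])
E
```

```text
[ 0.38173946 -0.24814297  0.17986209] [ 9.80053506e-01 -1.98733793e-01 -7.03276306e-05]
```

View pics/w2.png

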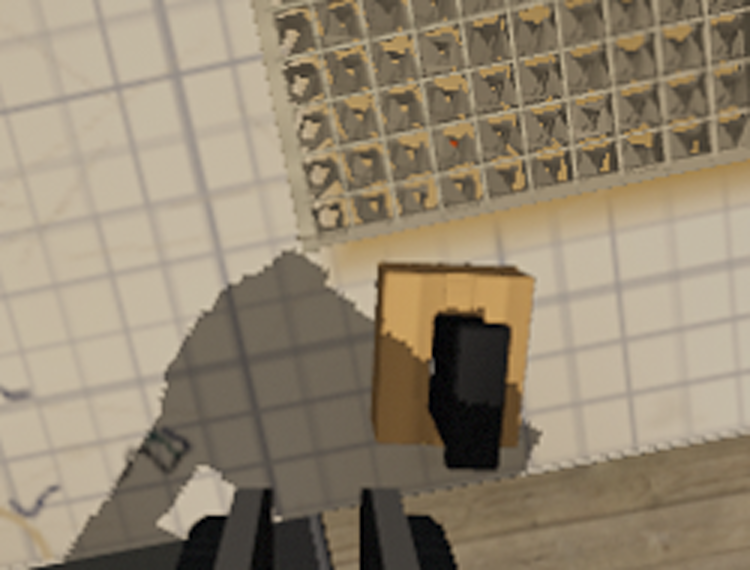

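```bash
python3 - <<'E'
from h import *
s=env.observe();P=(np.array(s['position']),np.array(s['tool_rot']))
clip('wrist',[(385,272),(533,278),(380,443),(519,447)],.03,P,(150,60),3)
clip('wrist',[(457,323),(509,325),(445,468),(498,468)],.076,P,(150,60),3)
im=cv2.imread('pics/raw_w2.png')[130:225,265:340]
im=np.clip(im.astype(float)**.6*12,0,255).astype(np.uint8)
cv2.imwrite('pics/c3.png',cv2.resize(im,None,fx=6,fy=6,interpolation=cv2.INTER_CUBIC))
E
```

```text
[ 0.374  -0.2931  0.03  ] yaw -0.21 -0.235 L,W 0.0589 0.0484
[ 0.3748 -0.2924  0.076 ] yaw -0.225 -0.218 L,W 0.0425 0.0149
```

View pics/c3.png

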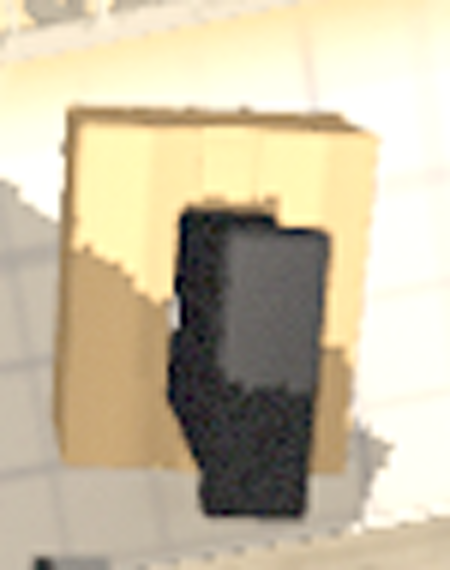

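jog_arm(
  hand=[0.05, 0.05, 0.05, 0.05, 0.05],
  travel=[
    [-0.007, -0.045, 0],
    [0, 0, -0.03],
    [0, 0, -0.03],
    [0, 0, 0],
    [0, 0, 0],
  ],
  yaw=[-0.022, 0, 0, 0, 0],
)

```text
time_s: 10.2
position: [0.3746, -0.294, 0.1209]
tool_rot: [[0.975, -0.222, 0.001], [-0.222, -0.975, -0.001], [0.001, 0.001, -1.0]]
ft_force: [-0.1, 0.1, 0.5]
grip_width: 0.0498
gripper_force: 0.0
```

```bash
python3 - <<'E'
from h import *
P=snap('wrist','w3.png',crop=(170,130,350,290),scale=3.5)
print(P[0],P[1][:,0],np.arctan2(P[1][1,0],P[1][0,0]))
E
```

```text
[ 0.37462107 -0.29404714  0.12090506] [ 0.97513868 -0.22159312  0.00102489] -0.22344802319419035
```

View pics/w3.png

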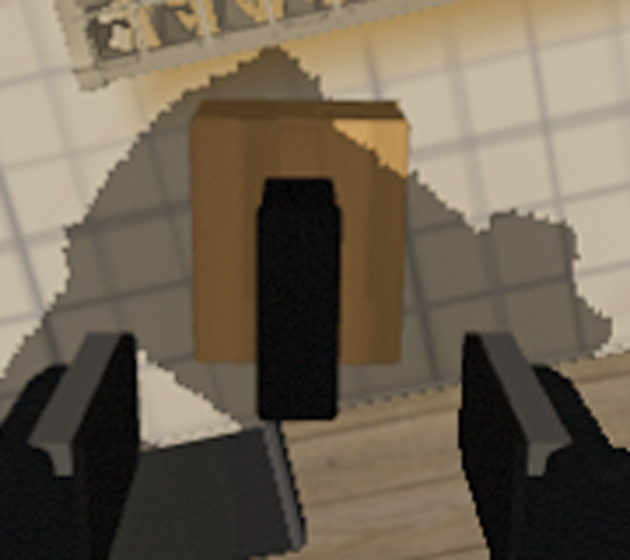

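jog_arm(
  hand=[0.05, 0.05, 0.05, 0.05, 0.05],
  travel=[
    [0, 0, -0.03],
    [0, 0, -0.025],
    [0, 0, -0.0115],
    [0, 0, 0],
    [0, 0, 0],
  ],
  yaw=[0, 0, 0, 0, 0],
)

```text
time_s: 10.88
position: [0.3745, -0.2943, 0.0544]
tool_rot: [[0.975, -0.222, 0.001], [-0.222, -0.975, -0.001], [0.001, 0.001, -1.0]]
ft_force: [-0.6, -0.2, 0.1]
grip_width: 0.0501
gripper_force: 0.0
```

jog_arm(
  hand=[0.01, 0.01, 0.01, 0.01, 0.01],
  travel=[
    [0, 0, 0],
    [0, 0, 0],
    [0, 0, 0],
    [0, 0, 0],
    [0, 0, 0],
  ],
  yaw=[0, 0, 0, 0, 0],
  grip_force=70,
)

```text
time_s: 11.5
position: [0.3742, -0.2941, 0.054]
tool_rot: [[0.975, -0.222, 0.001], [-0.222, -0.975, -0.001], [0.001, 0.001, -1.0]]
ft_force: [-1.3, 0.6, 5.8]
grip_width: 0.0153
gripper_force: 68.2
```

jog_arm(
  hand=[0.01, 0.01, 0.01, 0.01, 0.01],
  travel=[
    [0, 0, 0.02],
    [0, 0, 0.05],
    [0, 0, 0.04],
    [0.025, 0.045, 0],
    [0.025, 0.045, 0],
  ],
  yaw=[0, 0, 0, 0.013, 0.013],
)

```text
time_s: 12.12
position: [0.4244, -0.203, 0.1639]
tool_rot: [[0.98, -0.198, 0.001], [-0.198, -0.98, -0.0], [0.001, 0.0, -1.0]]
ft_force: [0.7, -0.5, -2.2]
grip_width: 0.0152
gripper_force: 68.5
```

jog_arm(
  hand=[0.01, 0.01, 0.01, 0.01, 0.01],
  travel=[
    [0.025, 0.045, 0],
    [0.025, 0.045, 0],
    [0.025, 0.045, 0],
    [0.025, 0.045, 0],
    [0.025, 0.045, 0],
  ],
  yaw=[0.013, 0.013, 0.013, 0.013, 0.013],
)

```text
time_s: 12.75
position: [0.5496, 0.0228, 0.1633]
tool_rot: [[0.991, -0.132, -0.0], [-0.132, -0.991, 0.0], [-0.0, 0.0, -1.0]]
ft_force: [1.3, -0.2, -1.1]
grip_width: 0.0153
gripper_force: 68.5
```

jog_arm(
  hand=[0.01, 0.01, 0.01, 0.01, 0.01],
  travel=[
    [0.02, 0.045, 0],
    [0, 0, 0],
    [0, 0, 0],
    [0, 0, 0],
    [0, 0, 0],
  ],
  yaw=[0, 0, 0, 0, 0],
)

```text
time_s: 13.38
position: [0.5689, 0.0653, 0.1636]
tool_rot: [[0.991, -0.134, -0.0], [-0.134, -0.991, -0.0], [-0.0, 0.0, -1.0]]
ft_force: [0.5, 0.6, -0.9]
grip_width: 0.0148
gripper_force: 71.1
```

```bash
python3 - <<'E'
from h import *
P=snap('wrist','w4.png',scale=1.5)
print(P[0],P[1][:,0],np.arctan2(P[1][1,0],P[1][0,0]))
E
```

```text
[0.56888385 0.06525428 0.16356712] [ 9.90961363e-01 -1.34147579e-01 -5.76038254e-05] -0.1345532164291411
```

View pics/w4.png

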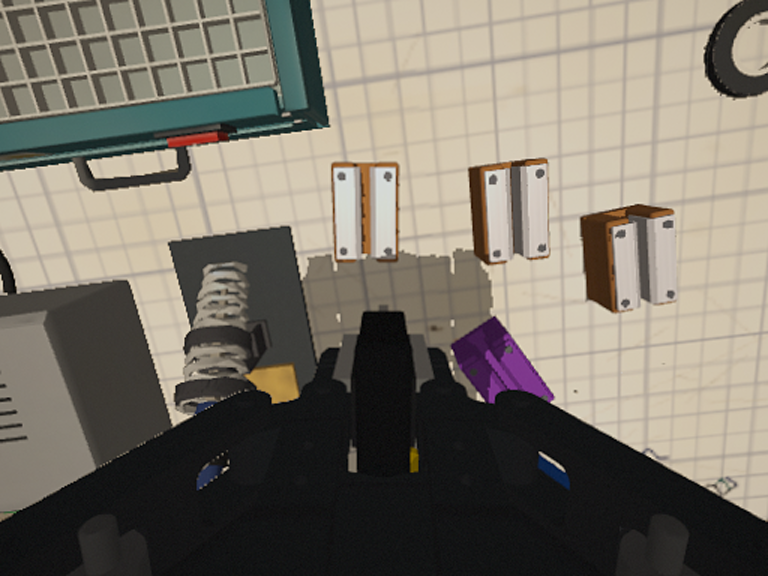

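```bash
cat >> h.py <<'E'
def refine(g,p,r=5):
    x,y=map(int,np.round(p)); w=255-g[y-r:y+r+1,x-r:x+r+1].astype(float)
    w=np.clip(w-np.percentile(w,60)-15,0,None); Y,X=np.mgrid[y-r:y+r+1,x-r:x+r+1]
    return (X*w).sum()/w.sum(),(Y*w).sum()/w.sum()
E
python3 - <<'E'
from h import *
s=env.observe();P=(np.array(s['position']),np.array(s['tool_rot']))
g=cv2.imread('pics/raw_w4.png',0)
for p in [[(341,176),(389,176),(342,252),(388,252)],[(492,179),(541,173),(500,254),(542,248)],[(620,233),(668,225),(626,303),(670,294)]]:
    q=[refine(g,(a/1.5,b/1.5),4) for a,b in p]; print(np.round(q,1).tolist())
    clip('wrist',q,.039,P)
    clip('wrist',p,.039,P,sc=1.5)
E
```

```text
[[227.2, 117.2], [258.1, 117.2], [228.4, 167.4], [259.6, 169.7]]
[0.6117 0.0715 0.039 ] yaw -0.118 -0.171 L,W 0.0451 0.0275
[0.6118 0.0715 0.039 ] yaw -0.145 -0.133 L,W 0.0445 0.0278
[[328.0, 119.6], [359.6, 115.2], [330.9, 168.8], [361.0, 165.0]]
[ 0.6002 -0.0176  0.039 ] yaw -0.003 -0.003 L,W 0.0437 0.0271
[ 0.6    -0.0184  0.039 ] yaw 0.014 -0.004 L,W 0.0442 0.0266
[[413.4, 155.6], [444.7, 149.1], [416.7, 201.7], [446.6, 195.7]]
[ 0.5597 -0.0924  0.039 ] yaw 0.083 0.082 L,W 0.044 0.0269
[ 0.5594 -0.0927  0.039 ] yaw 0.084 0.062 L,W 0.044 0.0269
```

jog_arm(
  hand=[0.01, 0.01, 0.01, 0.01, 0.01],
  travel=[
    [0.0427, 0.0057, -0.03],
    [0, 0, -0.025],
    [0, 0, -0.015],
    [0, 0, 0],
    [0, 0, 0],
  ],
  yaw=[0.004, 0, 0, 0, 0],
)

```text
time_s: 14.05
position: [0.6121, 0.0717, 0.0947]
tool_rot: [[0.992, -0.129, 0.002], [-0.129, -0.992, -0.0], [0.002, -0.0, -1.0]]
ft_force: [0.8, -0.7, -1.5]
grip_width: 0.0153
gripper_force: 71.3
```

```bash
python3 - <<'E'
from h import *
P=snap('wrist','w5.png',crop=(180,110,340,260),scale=4)
print(P[0],P[1][:,0],np.arctan2(P[1][1,0],P[1][0,0]))
E
```

```text
[0.6121098  0.07167471 0.09468768] [ 0.9916418  -0.12900707  0.00192545] -0.12936785724310926
```

View pics/w5.png

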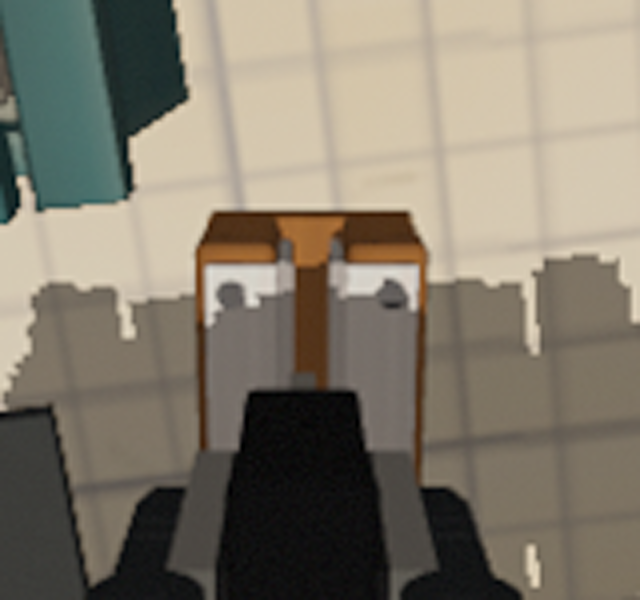

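jog_arm(
  hand=[0.01, 0.01, 0.01, 0.01, 0.01],
  travel=[
    [0, -0.0011, 0],
    [0, 0, 0],
    [0, 0, -0.005],
    [0, 0, -0.004],
    [0, 0, -0.004],
  ],
  yaw=[0, 0, 0, 0, 0],
)

```text
time_s: 14.72
position: [0.6117, 0.0707, 0.08]
tool_rot: [[0.992, -0.129, -0.0], [-0.129, -0.992, 0.0], [-0.0, 0.0, -1.0]]
ft_force: [0.3, 0.2, -1.2]
grip_width: 0.0151
gripper_force: 71.3
```

jog_arm(
  hand=[0.01, 0.01, 0.01, 0.01, 0.01],
  travel=[
    [0, 0, -0.005],
    [0, 0, -0.005],
    [0, 0, -0.004],
    [0, 0, -0.002],
    [0, 0, 0],
  ],
  yaw=[0, 0, 0, 0, 0],
)

```text
time_s: 15.35
position: [0.6117, 0.0707, 0.0644]
tool_rot: [[0.992, -0.129, -0.0], [-0.129, -0.992, 0.0], [-0.0, 0.0, -1.0]]
ft_force: [-0.3, -0.0, 0.3]
grip_width: 0.0153
gripper_force: 71.3
```

jog_arm(
  hand=[0.01, 0.01, 0.01, 0.01, 0.01],
  travel=[
    [0, 0, -0.001],
    [0, 0, -0.0008],
    [0, 0, 0],
    [0, 0, 0],
    [0, 0, 0],
  ],
  yaw=[0, 0, 0, 0, 0],
)

```text
time_s: 15.98
position: [0.6119, 0.0707, 0.0631]
tool_rot: [[0.992, -0.129, 0.001], [-0.129, -0.992, -0.0], [0.001, -0.0, -1.0]]
ft_force: [-1.1, -0.0, 5.3]
grip_width: 0.0149
gripper_force: 72.1
```

jog_arm(
  hand=[0.01, 0.01, 0.01, 0.01, 0.01],
  travel=[
    [0, 0, 0],
    [0, 0, 0],
    [0, 0, 0.005],
    [0, 0, 0.02],
    [0, 0, 0.03],
  ],
  yaw=[0, 0, 0, 0, 0],
)

```text
time_s: 16.6
position: [0.6112, 0.0707, 0.1173]
tool_rot: [[0.992, -0.129, -0.003], [-0.129, -0.992, 0.0], [-0.003, 0.0, -1.0]]
ft_force: [0.3, -1.1, -1.0]
grip_width: 0.0154
gripper_force: 71.7
```

jog_arm(
  hand=[0.01, 0.01, 0.01, 0.01, 0.01],
  travel=[
    [-0.006, -0.045, 0],
    [-0.006, -0.0444, 0],
    [0, 0, -0.023],
    [0, 0, 0],
    [0, 0, 0],
  ],
  yaw=[0.064, 0.064, 0, 0, 0],
)

```text
time_s: 17.23
position: [0.6, -0.0183, 0.0952]
tool_rot: [[1.0, -0.001, 0.0], [-0.001, -1.0, -0.0], [0.0, 0.0, -1.0]]
ft_force: [-0.6, -0.5, -1.0]
grip_width: 0.0155
gripper_force: 71.5
```

```bash
python3 - <<'E'
from h import *
P=snap('wrist','w6.png',crop=(180,110,340,260),scale=4)
print(P[0],P[1][:,0],np.arctan2(P[1][1,0],P[1][0,0]))
E
```

```text
[ 0.60003627 -0.01827101  0.09519664] [ 9.99999720e-01 -5.79527968e-04  4.73316739e-04] -0.0005795280653237504
```

View pics/w6.png

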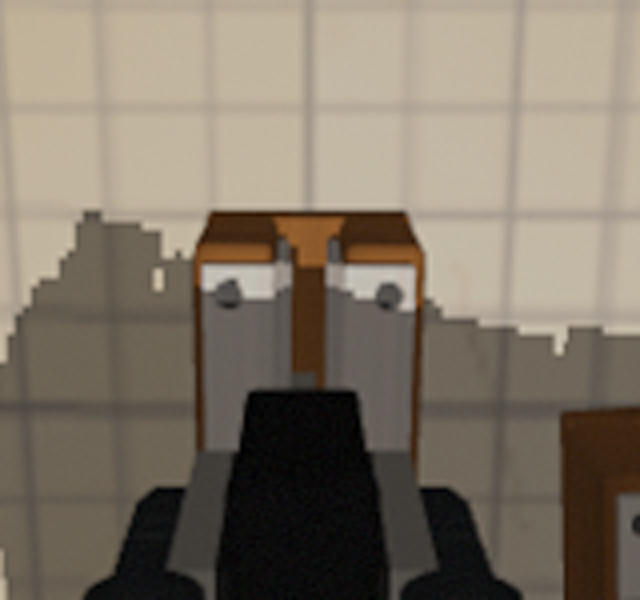

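jog_arm(
  hand=[0.01, 0.01, 0.01, 0.01, 0.01],
  travel=[
    [0, -0.0007, 0],
    [0, 0, 0],
    [0, 0, -0.005],
    [0, 0, -0.004],
    [0, 0, -0.004],
  ],
  yaw=[0, 0, 0, 0, 0],
)

```text
time_s: 17.9
position: [0.5997, -0.0194, 0.0812]
tool_rot: [[1.0, -0.001, -0.0], [-0.001, -1.0, 0.0], [-0.0, -0.0, -1.0]]
ft_force: [-0.2, -0.4, -1.2]
grip_width: 0.0153
gripper_force: 71.5
```

jog_arm(
  hand=[0.01, 0.01, 0.01, 0.01, 0.01],
  travel=[
    [0, 0, -0.005],
    [0, 0, -0.005],
    [0, 0, -0.004],
    [0, 0, -0.003],
    [0, 0, -0.001],
  ],
  yaw=[0, 0, 0, 0, 0],
)

```text
time_s: 18.52
position: [0.5997, -0.0194, 0.0635]
tool_rot: [[1.0, -0.001, -0.0], [-0.001, -1.0, 0.0], [-0.0, -0.0, -1.0]]
ft_force: [0.4, 0.2, -1.4]
grip_width: 0.0149
gripper_force: 71.5
```

jog_arm(
  hand=[0.01, 0.01, 0.01, 0.01, 0.01],
  travel=[
    [0, 0, -0.0008],
    [0, 0, 0],
    [0, 0, 0],
    [0, 0, 0],
    [0, 0, 0],
  ],
  yaw=[0, 0, 0, 0, 0],
)

```text
time_s: 19.15
position: [0.5998, -0.0194, 0.0631]
tool_rot: [[1.0, -0.001, 0.0], [-0.001, -1.0, -0.0], [0.0, 0.0, -1.0]]
ft_force: [-1.4, 0.2, 4.7]
grip_width: 0.0153
gripper_force: 72.0
```

jog_arm(
  hand=[0.01, 0.01, 0.01, 0.01, 0.01],
  travel=[
    [0, 0, 0],
    [0, 0, 0],
    [0, 0, 0.005],
    [0, 0, 0.02],
    [0, 0, 0.03],
  ],
  yaw=[0, 0, 0, 0, 0],
)

```text
time_s: 19.77
position: [0.5994, -0.0193, 0.1176]
tool_rot: [[1.0, -0.001, -0.002], [-0.001, -1.0, 0.001], [-0.002, -0.001, -1.0]]
ft_force: [0.7, -0.5, -0.6]
grip_width: 0.0155
gripper_force: 71.7
```

jog_arm(
  hand=[0.01, 0.01, 0.01, 0.01, 0.01],
  travel=[
    [-0.02, -0.037, 0],
    [-0.0205, -0.0372, 0],
    [0, 0, -0.023],
    [0, 0, 0],
    [0, 0, 0],
  ],
  yaw=[0.039, 0.039, 0, 0, 0],
)

```text
time_s: 20.4
position: [0.5597, -0.0934, 0.0954]
tool_rot: [[0.997, 0.077, 0.001], [0.077, -0.997, -0.0], [0.001, 0.0, -1.0]]
ft_force: [-0.1, 1.1, -0.7]
grip_width: 0.0152
gripper_force: 71.5
```

```bash
python3 - <<'E'
from h import *
P=snap('wrist','w7.png',crop=(180,110,340,260),scale=4)
print(P[0],P[1][:,0],np.arctan2(P[1][1,0],P[1][0,0]))
E
```

```text
[ 0.55970606 -0.09335639  0.09539008] [9.97010806e-01 7.72596893e-02 6.27783780e-04] 0.0773367730731048
```

View pics/w7.png

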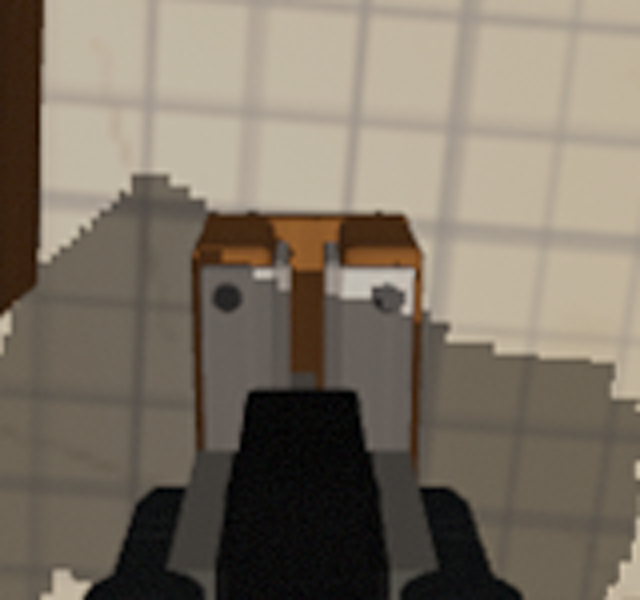

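jog_arm(
  hand=[0.01, 0.01, 0.01, 0.01, 0.01],
  travel=[
    [0, -0.0005, 0],
    [0, 0, 0],
    [0, 0, -0.005],
    [0, 0, -0.004],
    [0, 0, -0.004],
  ],
  yaw=[0, 0, 0, 0, 0],
)

```text
time_s: 21.08
position: [0.5592, -0.0941, 0.0814]
tool_rot: [[0.997, 0.077, -0.0], [0.077, -0.997, 0.0], [-0.0, -0.0, -1.0]]
ft_force: [0.1, -0.4, -0.4]
grip_width: 0.015
gripper_force: 71.5
```

jog_arm(
  hand=[0.01, 0.01, 0.01, 0.01, 0.01],
  travel=[
    [0, 0, -0.005],
    [0, 0, -0.005],
    [0, 0, -0.004],
    [0, 0, -0.003],
    [0, 0, -0.001],
  ],
  yaw=[0, 0, 0, 0, 0],
)

```text
time_s: 21.7
position: [0.5592, -0.0941, 0.0637]
tool_rot: [[0.997, 0.077, -0.0], [0.077, -0.997, 0.0], [-0.0, -0.0, -1.0]]
ft_force: [0.1, 0.7, -0.6]
grip_width: 0.0149
gripper_force: 71.5
```

jog_arm(
  hand=[0.01, 0.01, 0.01, 0.01, 0.01],
  travel=[
    [0, 0, -0.0008],
    [0, 0, 0],
    [0, 0, 0],
    [0, 0, 0],
    [0, 0, 0],
  ],
  yaw=[0, 0, 0, 0, 0],
)

```text
time_s: 22.32
position: [0.5593, -0.0941, 0.0632]
tool_rot: [[0.997, 0.077, 0.0], [0.077, -0.997, -0.0], [0.0, 0.0, -1.0]]
ft_force: [-0.2, -0.5, 1.2]
grip_width: 0.0151
gripper_force: 71.8
```

jog_arm(
  hand=[0.01, 0.01, 0.01, 0.01, 0.01],
  travel=[
    [0, 0, -0.0005],
    [0, 0, 0],
    [0, 0, 0],
    [0, 0, 0],
    [0, 0, 0],
  ],
  yaw=[0, 0, 0, 0, 0],
)

```text
time_s: 22.95
position: [0.5594, -0.0941, 0.0631]
tool_rot: [[0.997, 0.077, 0.001], [0.077, -0.997, -0.0], [0.001, 0.0, -1.0]]
ft_force: [-2.4, 0.4, 5.9]
grip_width: 0.0155
gripper_force: 72.5
```

jog_arm(
  hand=[0.01, 0.01, 0.01, 0.01, 0.01],
  travel=[
    [0, 0, 0.005],
    [0, 0, 0.02],
    [0, 0, 0.04],
    [0, 0, 0.02],
    [0, 0, 0],
  ],
  yaw=[0, 0, 0, 0, 0],
)

```text
time_s: 23.58
position: [0.5598, -0.0942, 0.1487]
tool_rot: [[0.997, 0.077, 0.003], [0.077, -0.997, -0.001], [0.003, 0.001, -1.0]]
ft_force: [-0.2, -0.4, -0.2]
grip_width: 0.0153
gripper_force: 71.6
```

jog_arm(
  hand=[0.01, 0.01, 0.01, 0.01, 0.01],
  travel=[
    [-0.037, -0.04, 0],
    [-0.037, -0.04, 0],
    [-0.037, -0.04, 0],
    [-0.037, -0.04, 0],
    [-0.037, -0.04, 0],
  ],
  yaw=[-0.06, -0.06, -0.06, -0.06, -0.06],
)

```text
time_s: 24.2
position: [0.3726, -0.2948, 0.1464]
tool_rot: [[0.975, -0.223, -0.001], [-0.223, -0.975, 0.001], [-0.001, -0.001, -1.0]]
ft_force: [0.8, -0.7, -1.4]
grip_width: 0.0149
gripper_force: 71.4
```

jog_arm(
  hand=[0.01, 0.01, 0.01, 0.01, 0.01],
  travel=[
    [0, 0, -0.03],
    [0, 0, -0.02],
    [0, 0, 0],
    [0, 0, 0],
    [0, 0, 0],
  ],
  yaw=[0, 0, 0, 0, 0],
)

```text
time_s: 24.82
position: [0.3745, -0.2942, 0.0982]
tool_rot: [[0.975, -0.221, 0.001], [-0.221, -0.975, -0.001], [0.001, 0.001, -1.0]]
ft_force: [0.7, -0.5, -1.4]
grip_width: 0.0153
gripper_force: 71.5
```

```bash
python3 - <<'E'
from h import *
P=snap('wrist','w8.png',crop=(180,110,340,260),scale=4)
im=cv2.imread('pics/w8.png');im=np.clip(im.astype(float)**.6*12,0,255).astype(np.uint8);cv2.imwrite('pics/w8.png',im)
print(P[0],P[1][:,0],np.arctan2(P[1][1,0],P[1][0,0]))
E
```

```text
[ 0.37454452 -0.29420674  0.09816562] [ 9.75255402e-01 -2.21079084e-01  9.69035146e-04] -0.2229209007066948
```

View pics/w8.png

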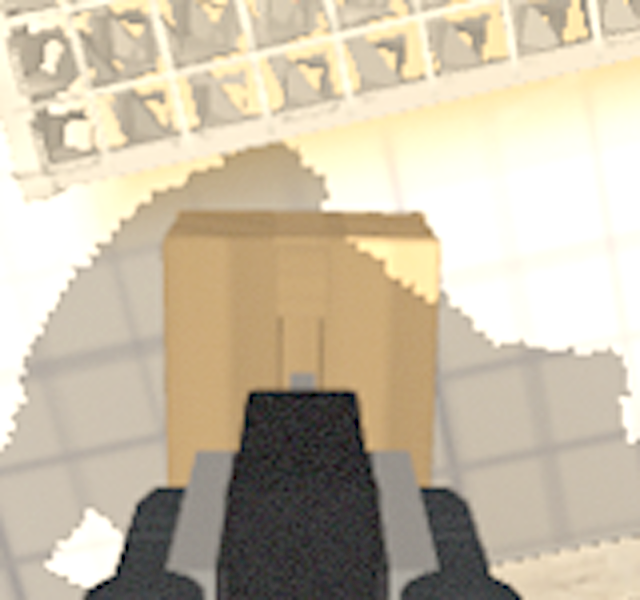

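jog_arm(
  hand=[0.01, 0.01, 0.01, 0.01, 0.01],
  travel=[
    [0, 0, -0.015],
    [0, 0, -0.005],
    [0, 0, -0.005],
    [0, 0, -0.005],
    [0, 0, -0.005],
  ],
  yaw=[0, 0, 0, 0, 0],
)

```text
time_s: 25.5
position: [0.3743, -0.2942, 0.0624]
tool_rot: [[0.975, -0.221, 0.0], [-0.221, -0.975, -0.0], [0.0, 0.0, -1.0]]
ft_force: [-0.4, 0.5, -1.1]
grip_width: 0.0155
gripper_force: 71.5
```

jog_arm(
  hand=[0.01, 0.01, 0.01, 0.01, 0.01],
  travel=[
    [0, 0, -0.005],
    [0, 0, -0.003],
    [0, 0, -0.001],
    [0, 0, 0],
    [0, 0, 0],
  ],
  yaw=[0, 0, 0, 0, 0],
)

```text
time_s: 26.12
position: [0.3742, -0.2941, 0.0541]
tool_rot: [[0.975, -0.221, 0.0], [-0.221, -0.975, -0.0], [0.0, 0.0, -1.0]]
ft_force: [-1.8, 0.7, 6.9]
grip_width: 0.0152
gripper_force: 72.6
```

Seated. Release, rise, and check all the feet with a look from above.

jog_arm(
  hand=[0.03, 0.05, 0.05, 0.05, 0.05],
  travel=[
    [0, 0, 0],
    [0, 0, 0],
    [0, 0, 0],
    [0, 0, 0],
    [0, 0, 0.02],
  ],
  yaw=[0, 0, 0, 0, 0],
)

```text
time_s: 26.75
position: [0.3739, -0.2936, 0.0729]
tool_rot: [[0.975, -0.221, -0.002], [-0.221, -0.975, 0.002], [-0.002, -0.002, -1.0]]
ft_force: [0.3, -0.1, -0.3]
grip_width: 0.0503
gripper_force: 0.0
```

jog_arm(
  hand=[0.05, 0.05, 0.05, 0.05, 0.05],
  travel=[
    [0, 0, 0.04],
    [0, 0, 0.06],
    [0, 0, 0.03],
    [-0.05, 0, 0],
    [0, 0, 0],
  ],
  yaw=[0, 0, 0, 0, 0],
)

```text
time_s: 27.38
position: [0.3225, -0.2937, 0.2039]
tool_rot: [[0.975, -0.223, -0.0], [-0.223, -0.975, -0.0], [-0.0, 0.0, -1.0]]
ft_force: [0.7, -0.1, -0.5]
grip_width: 0.0501
gripper_force: 0.0
```

```bash
python3 - <<'E'
from h import *
snap('wrist','w9.png');snap('scene','s9.png')
a=cv2.imread('pics/raw_w9.png')[40:300,120:420];b=cv2.imread('pics/raw_s9.png')[140:300,200:380]
o=np.zeros((355,800,3),np.uint8);o[:347,:400]=cv2.resize(a,(400,347));o[:355,400:]=cv2.resize(b,(400,355))
cv2.imwrite('pics/fin.png',o);print(env.observe()['position'])
E
```

```text
[ 0.32429512 -0.29424614  0.20368536]
```

View pics/fin.png

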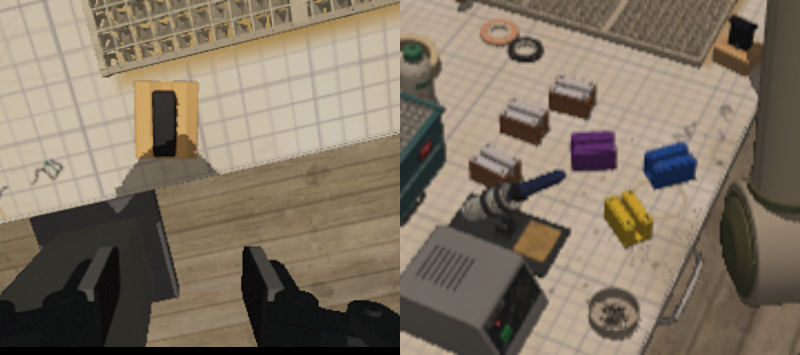

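The gauge is standing in its rest, all three feet are upright with their clips home, and the tin and bottle haven't moved. I'm handing the job in.

```bash
python3 -c "
from rig import env
print(env.close_job())"
```

```text
the job is handed in; nothing more can be done
None
```

I handed the job in at about 27 s: all three feet present had their clips pressed home and were gauged left to right, and the gauge is back in its rest. The hand-in gave no verdict, but the final pictures showed the feet upright and the tin and bottle where they started.

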